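Hold down the recessed reset button with the stylus

TASK

The bench controller has to be reset, but the square bottle was left standing over the round opening in its top. Keeping the bottle upright, set it down gently on a free part of the worktop; then take the stylus out of its stand, reach its tip down through the round opening and finish while holding the button in there fully down with the stylus still in the grip. Do not press the button in the square opening, and leave the jar, the amber bottle and the capped tube undisturbed.

Things in the scene. Friction and masses are not known exactly. Their poses are not given: they have to be found in the camera images.
- controller: Grey box-shaped bench controller, 96 (x) x 150 (y) x 55 (z) mm, fixed to the worktop. Origin: centre of its underside; its front with the dark display looks along its own -x; own z is up. Only its position and yaw vary. Two openings in its top lie 38 mm either side of the middle along its own y.
- round_opening (a point): Centre of the mouth of the round opening, 16 mm in diameter, on the controller's top face (55 mm above the worktop), 38 mm along the controller's own +y from its middle. A straight vertical bore, at first covered by the square bottle. The reset button's flat face lies 18 mm below this point.
- square_opening (a point): Centre of the mouth of the other opening, 16 x 16 mm square, on the controller's own -y side, with a button 18 mm down that must not be pressed.
- reset_button (a joint): Travel of the reset button in the round opening, m: 0 = up, 0.006 = fully down. It is spring-loaded: it starts to move at 2 N, is fully down at 5 N, and comes up again when let go.
- reset_face (a point): Centre of the top face of the reset button (14 mm in diameter); moves down with it.
- other_button (a joint): Travel of the button in the square opening, m: 0 = up, 0.006 = fully down (same spring). To be left alone.
- stand: Grey square stylus stand, 60 x 60 mm, 56 mm high (rubber foot 66 x 66 mm), fixed to the worktop to the right of the controller (towards -y); origin: centre of its underside. The strip of worktop on that side, from x = 0.41 to 0.68 and y = -0.33 to -0.23, is otherwise free. The stylus stands upright in the 11 mm hole in the middle of its top.
- stylus_grip (a point): Middle of the stylus's black square grip. The grip is 16 x 16 mm in section (sides along the point's own x and y) and 55 mm long, so it reaches 27.5 mm above and below this point. Below it is a steel rod, 7 mm in diameter and 50 mm long; own z points from the tip up along the stylus. Mass about 40 g. In the stand the lower end of the grip rests on the stand's top, with the whole rod in the hole.
- stylus_tip (a point): Tip of the stylus's steel rod, 77.5 mm below stylus_grip along the stylus.
- bottle_mid (a point): Centre, half-way up, of the white square bottle (square_bottle) standing over the round opening: 45 x 45 mm in section (sides along its own x and y, corners rounded); the straight-sided body is 58 mm high, above it a narrower shoulder and cap (36 mm wide). The whole is 92 mm high, so this point is 46 mm above what it stands on. Own z is up.
- round_jar: White round jar, 43 mm in diameter and 82 mm high, standing on the worktop well to the left; origin: centre of its underside. To be left alone.
- amber_bottle: Amber bottle with a black cap, 58 mm in diameter and 108 mm high, standing behind the controller; origin: centre of its underside. To be left alone.
- capped_tube: Clear tube with a wide cap, 34 mm in diameter and 86 mm high, standing behind the controller; origin: centre of its underside. To be left alone.
Things that resemble listed ones, but are neither listed nor needed, are in the scene too. Leave any red look-alike of the part that bears bottle_mid alone.

How it is judged:
On the way, in this order (a step that is already met when the one before it is completed fails the run):
1. the square bottle stands upright on the worktop, off the controller, and is let go (height (world z) of bottle_mid between 0.04 and 0.052 m and angle between bottle_mid's own z axis and vertical below 0.1 rad and contact force between the fingers and square_bottle below 0.05 N and linear speed of square_bottle below 0.03 m/s), for 0.2 s.
2. the stylus is drawn clear of its stand in the grip (height (world z) of stylus_tip above 0.058 m and contact force between the fingers and stylus above 1 N), for 0.2 s.
At the end, for the whole second after the job is handed in: The stylus, gripped by the fingers, holds the reset button at least 4.5 mm of its 6 mm down (over 1.5 N, tip within 8 mm of its centre); the square bottle stands upright (0.1 rad), still and let go on the worktop, its middle 40 to 52 mm up (all of step 1 and value of joint reset_button above 0.0045 m and contact force between stylus and reset_button above 1.5 N and horizontal distance between stylus_tip and reset_face below 0.008 m and contact force between the fingers and stylus above 1 N); the arm keeps its last pose, push and grip.
It fails at once if the button in the square opening is pressed (over 2 mm) (value of joint other_button above 0.002 m).
It fails at once if the square bottle is tipped over (over 0.6 rad) (angle between bottle_mid's own z axis and vertical above 0.6 rad).
It fails at once if the square bottle is dropped (falls free at over 0.5 m/s) (contact force between the fingers and square_bottle below 0.05 N and linear speed of square_bottle above 0.5 m/s).
It fails at once if the jar, the amber bottle or the capped tube is moved over 30 mm or tipped over 0.4 rad (distance of any of round_jar, amber_bottle, capped_tube from where it was at the start of the episode above 0.03 m or angle between any of round_jar, amber_bottle, capped_tube's own z axis and vertical above 0.4 rad).
It also fails if it takes over 59 s, if anything falls off the work surface, if the arm or the gripper's body presses on something with over 40 N, if the wrist force passes 120 N, or if a joint passes its speed limit or range.

ROBOT

A 6-joint arm with a two-finger parallel gripper is mounted at the origin on a cart in front of the work surface, level with it; the furniture and walls round the work are solid. World frame = base frame: x ahead of the robot, y to its left, z up, the work surface at z = 0. Lengths are in m, angles in rad, forces in N, time in s.
With the tool pointing down it reaches from about 0.375 to 0.825 m from the base axis. Payload 5.5 kg.
Tool frame: the origin (TCP) lies at the centre of the arm's flange, where the gripper is bolted on; the fingertips stand 173 mm ahead of it and the grasp point (between the pads) lies 155 mm ahead of it; x points along the fingers, y is the direction in which the jaws open and shut, and the axes are right-handed (so a half turn about x gives the same grasp; the last joint's range is limited). The gripper opens to 85 mm and grips with 20 to 120 N. Pads are 22 mm wide; open, the fingers measure 114 mm over their backs; the gripper's body (76 mm by 85 mm) begins 54 mm behind the grasp point. The pads swing forward as they close: fully open they stand 13 mm farther back than shut.
Start: joints at [-1.268, 0.314, -0.047, 1.21, 0, 1.571], TCP at [0.179, -0.573, 0.405] pointing down, gripper open.
Joint ranges: [-2.67, 2.67], [-0.69, 1.73], [-1.03, 1.25], [-2.08, 2.16], [-1.42, 1.45], [-3.14, 3.14]. Speed limits (rad/s): [2.39, 2.39, 3.01, 3.14, 3.14, 3.14].

INTERFACE

Orientations are given as a rotation vector (axis times angle).
In Python, from bench import get_obs, capture, sign_off, outline_of, tip_of gives the robot as it stands.
- The arm moves only by the tool step_arm, never from a script. Its arguments are lists of equal length, an entry for each row: "slide": the shift along the tool's x, y, z in m, a list of three; "dr": the turn, a rotation vector about the tool's x, y, z in degrees, a list of three. A call has 1 to 10 rows; each row shifts and turns the commanded pose from where the row before left it, along the tool's axes as they then stand; what a row does not reach is not made up. A row lasts 1/12 s, in which the tool goes at most 41.7 mm and 7.16 degrees, less where a joint would pass 70% of its speed; a pose out of reach is approached as far as the arm can. A call with a gripper value outside its range is refused whole. "claw" is the closure, from 0 (fully open) to 1 (shut), set as the call begins (left out, the last holds). The fingers move at their own pace and stop on an object; "newtons" is the grip in N (left out, the last holds). Time passes only in rows, so rows that do not move let the fingers close. It gives the time, the measured TCP pose, the force and the opening at its end, in the units of the state.
- get_obs(): the state, without advancing time (a new reading comes with each control period).
- capture(name): name is "side" or "top"; returns a dict with "image" (480x640x3 uint8, red, green, blue), "fovy" (degrees; the focal length in pixels is half the picture's height over the tangent of half this angle, whatever the lens; pixels are square), "cx", "cy" (the principal point, pixels), "world_from_camera" (4x4, takes a point from camera to world coordinates). Camera axes: x right, y down, z forward; pixel columns grow to the right and rows downward; lengths in m; the calibration is good to about 2 mm. A picture is of the moment at which its call begins. There is no depth.
- sign_off(): hands the job in, once; it reports no verdict.
Trained networks look in a picture, given as the dict that the camera call returned (one of the last four; its "shot" number tells which), for a name from the list of things; names that differ only in an ending like _2 or _b are one class to them, and where a whole thing is asked for, a point or a joint stands for the part that bears it (a point fixed in the world has none). Each returns a list of dicts, best first, with "conf" (0 to 1); they miss things now and then, are a little off and sometimes report something else, mostly with a low value. They report only what shows in the picture. A call takes as long as a camera call. They do not tell look-alikes from the thing itself.
- outline_of(name, picture): "region" (480x640 bool, what is visible of it).
- tip_of(name, picture): "location" ([x, y, z] in m, in world coordinates, good to about 4 mm: a listed point, or the origin of a listed thing).
The state is a dict: "clock": time; "qpos": joint angles; "qvel": joint speeds; "joint_efforts": joint torques, N m; "eef_pos": TCP position; "orientation": TCP orientation; "ft_force": force on the tool from outside, world axes, zero at the start; "moment": the same for the moment, N m; "grip_width": finger opening in m.
Only numpy, scipy, OpenCV 4.12 (cv2) and the standard library are available. Lean on these libraries where they do the work, as an engineer would, in place of code of your own. Each camera call takes 0.05 s, during which the arm holds its last target.

## Working session

There is one attempt and no reset: what is moved stays moved. The work goes in short steps, Python scripts to look and compute and a tool call to move; the robot and the scene stay as the last step left them, time stands still between calls to the robot, and variables do not carry over. Pictures are saved under pics/ and viewed, and the job is handed in when it is done.

Besides the shell and the picture viewer there is one more tool, called after "Request:" by a JSON object that holds its "op" and its "data". step_arm: Moves the arm, as the interface text tells. Its arguments: {"type":"object","properties":{"slide":{"type":"array"},"dr":{"type":"array"},"claw":{"type":"number"},"newtons":{"type":"number"}},"required":["slide","dr"]}

```bash
mkdir -p pics; ls; cat > h.py <<'E'
import numpy as np, cv2
from bench import *
from scipy.spatial.transform import Rotation as R
def K(p):
    f=240/np.tan(np.radians(p['fovy'])/2); return np.array([[f,0,p['cx']],[0,f,p['cy']],[0,0,1]])
def proj(p,X):
    T=np.linalg.inv(p['world_from_camera']); X=np.atleast_2d(X); c=X@T[:3,:3].T+T[:3,3]
    u=c@K(p).T; return u[:,:2]/u[:,2:]
def onplane(p,uv,z):
    T=p['world_from_camera']; d=T[:3,:3]@np.linalg.inv(K(p))@np.array([uv[0],uv[1],1.]); o=T[:3,3]
    return o+d*(z-o[2])/d[2]
def save(p,n): cv2.imwrite('pics/'+n,cv2.cvtColor(np.ascontiguousarray(p['image']),cv2.COLOR_RGB2BGR))
E
python3 - <<'E'
from h import *
o=get_obs()
for k,v in o.items(): print(k,np.round(v,4))
print(R.from_rotvec(o['orientation']).as_matrix().round(3))
for c in ('side','top'):
    p=capture(c); save(p,c+'0.png'); print(c,p['fovy'],p['cx'],p['cy'],np.round(p['world_from_camera'],3).tolist())
    for n in ['controller','round_opening','square_opening','stand','stylus_grip','stylus_tip','bottle_mid','round_jar','amber_bottle','capped_tube']:
        print(n,[(round(r['conf'],2),np.round(r['location'],4).tolist()) for r in tip_of(n,p)[:3]])
print(get_obs()['clock'])
E
```

```text
pics
clock 0.0
qpos [-1.268   0.3142 -0.0481  1.2102  0.      1.5708]
qvel [-0.0004  0.0003  0.001  -0.0005 -0.0011 -0.0004]
joint_efforts [-1.90000e-03 -5.39585e+01  3.39750e+01  1.94000e-02 -2.00000e-04
  0.00000e+00]
eef_pos [ 0.1788 -0.5724  0.4039]
orientation [ 2.0588  0.3159 -2.0593]
ft_force [0.9099 0.5625 0.8848]
moment [0.0321 0.0095 0.0062]
grip_width 0.0854
[[-0.     0.298 -0.955]
 [ 0.002 -0.955 -0.298]
 [-1.    -0.002 -0.   ]]
side 43.41913188923741 316.3086066435825 238.1064627527694 [[-0.867, -0.295, 0.401, 0.114], [-0.498, 0.502, -0.707, 0.873], [0.008, -0.813, -0.582, 0.774], [0.0, 0.0, 0.0, 1.0]]
controller [(0.88, [0.5504, -0.1173, 0.0061])]
round_opening [(0.95, [0.5587, -0.083, 0.0539])]
square_opening [(0.95, [0.5445, -0.1561, 0.0553]), (0.2, [0.5578, -0.0807, 0.0548])]
stand [(0.67, [0.5145, -0.3009, 0.0009])]
stylus_grip [(0.76, [0.5099, -0.3032, 0.0856])]
stylus_tip []
bottle_mid [(0.98, [0.5316, 0.0316, 0.0449]), (0.55, [0.5584, -0.0849, 0.0988])]
round_jar [(0.96, [0.4493, 0.3439, 0.0028])]
amber_bottle []
capped_tube [(0.4, [0.5437, -0.1573, 0.0559]), (0.16, [0.5179, -0.3028, 0.0001])]
top 43.544163652427564 319.5702943634557 232.06842468258282 [[-0.011, -0.985, 0.171, 0.391], [-1.0, 0.011, -0.002, 0.026], [0.0, -0.171, -0.985, 1.327], [0.0, 0.0, 0.0, 1.0]]
controller [(0.81, [0.5541, -0.1187, 0.0048])]
round_opening [(0.59, [0.5545, -0.0813, 0.0541])]
square_opening [(0.86, [0.5477, -0.1543, 0.0576])]
stand [(0.58, [0.5111, -0.2992, 0.0005])]
stylus_grip [(0.56, [0.5121, -0.3003, 0.0813])]
stylus_tip []
bottle_mid [(0.73, [0.5297, 0.0334, 0.0476]), (0.61, [0.5531, -0.0853, 0.1059])]
round_jar [(0.93, [0.4522, 0.344, 0.0029])]
amber_bottle [(0.55, [0.713, -0.1232, 0.0026])]
capped_tube [(0.78, [0.7222, 0.0151, 0.0005]), (0.26, [0.5545, -0.1198, 0.0015])]
1.1
```

View pics/side0.png

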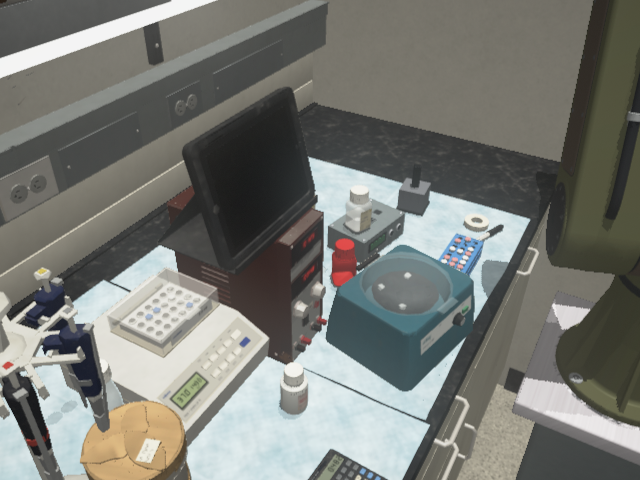

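View pics/top0.png

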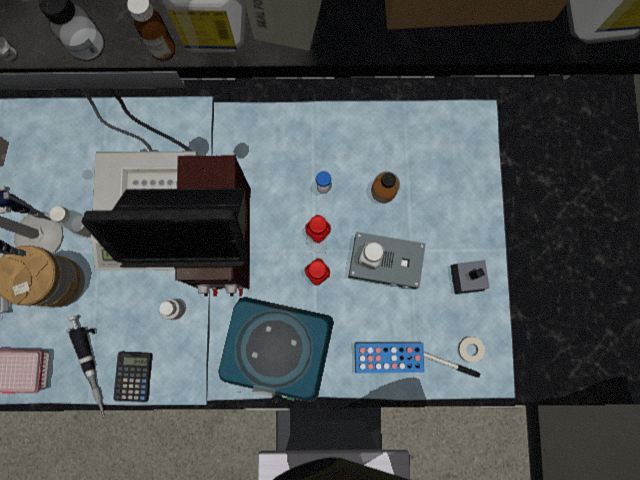

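```bash
python3 - <<'E'
from h import *
p=capture('top'); save(p,'t1.png'); im=p['image'][215:305,335:505]
q=capture('side'); i2=q['image'][150:270,320:490]
a=cv2.resize(im,(765,405),interpolation=cv2.INTER_CUBIC);b=cv2.resize(i2,(765,540),interpolation=cv2.INTER_CUBIC)
cv2.imwrite('pics/z1.png',a[:,:,::-1]);cv2.imwrite('pics/z2.png',b[:,:,::-1])
# controller top outline -> yaw
for n,z in (('controller',.055),('stand',.056),('stylus_grip',.111),('bottle_mid',.1)):
  for d in outline_of(n,p)[:2]:
    r=d['region'].astype(np.uint8); c=max(cv2.findContours(r,0,2)[0],key=cv2.contourArea); m=cv2.boxPoints(cv2.minAreaRect(c))
    print(n,round(d['conf'],2),r.sum(),m.round(1).tolist(),[onplane(p,u,z)[:2].round(4).tolist() for u in m])
E
```

```text
controller 0.91 2908 [[347.3999938964844, 279.3999938964844], [355.5, 231.1999969482422], [426.79998779296875, 243.10000610351562], [418.79998779296875, 291.29998779296875]] [[0.5091, -0.0342], [0.6126, -0.0534], [0.5851, -0.2057], [0.4823, -0.1845]]
stand 0.59 977 [[449.5, 264.1000061035156], [484.79998779296875, 259.3999938964844], [489.0, 290.29998779296875], [453.6000061035156, 295.1000061035156]] [[0.5393, -0.2519], [0.5486, -0.3278], [0.4827, -0.3327], [0.4736, -0.2575]]
stylus_grip 0.55 2886 [[347.6000061035156, 279.1000061035156], [355.1000061035156, 231.39999389648438], [426.70001220703125, 242.6999969482422], [419.1000061035156, 290.3999938964844]] [[0.5044, -0.0319], [0.6024, -0.0492], [0.5774, -0.1953], [0.48, -0.176]]
bottle_mid 0.75 450 [[302.0, 269.79998779296875], [318.8999938964844, 256.29998779296875], [332.79998779296875, 273.79998779296875], [316.0, 287.20001220703125]] [[0.5257, 0.0607], [0.5532, 0.0259], [0.5169, -0.0023], [0.4897, 0.0324]]
bottle_mid 0.67 515 [[301.0, 228.0], [317.5, 211.5], [334.5, 228.5], [318.0, 245.0]] [[0.6128, 0.0623], [0.6474, 0.0277], [0.611, -0.0072], [0.5767, 0.0274]]
```

View pics/z1.png

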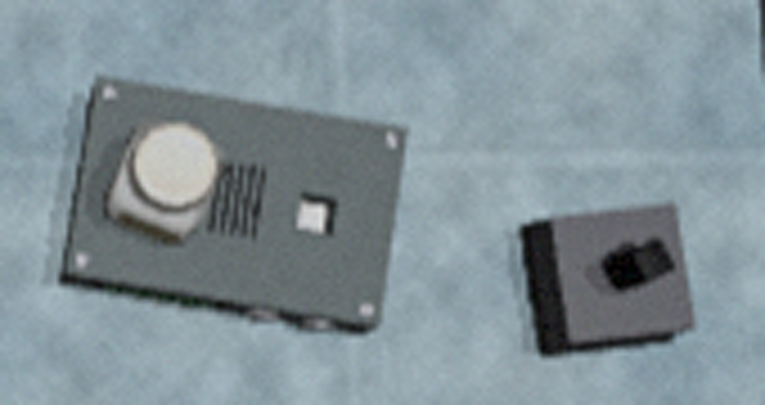

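View pics/z2.png

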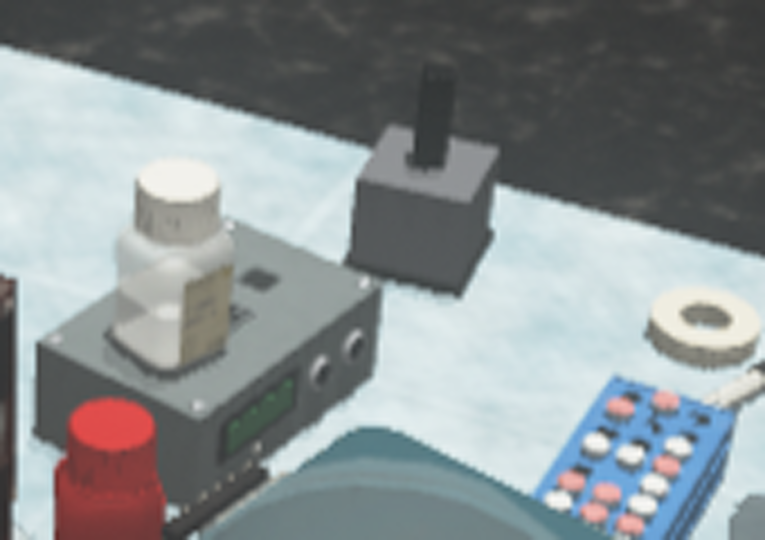

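```bash
python3 - <<'E'
from h import *
p=capture('side');t=capture('top')
for u in [(108,325),(178,375),(228,350)]:
    print(onplane(p,(320+u[0]/4.5-.4,150+u[1]/4.5-.4),.055).round(4))
print('top');
for u in [(108,212),(180,240)]:
    print(onplane(t,(335+u[0]/4.5-.4,215+u[1]/4.5-.4),.06).round(4))
print('cap',onplane(t,(335+174/4.5-.4,215+160/4.5-.4),.147).round(4), onplane(p,(320+177/4.5-.4,150+182/4.5-.4),.147).round(4))
b=cv2.resize(t['image'][255:300,445:495],(800,720),interpolation=cv2.INTER_CUBIC)
c=cv2.resize(p['image'][160:205,390:440],(800,720),interpolation=cv2.INTER_CUBIC)
cv2.imwrite('pics/z3.png',cv2.resize(np.hstack([b,c]),(800,360))[:,:,::-1])
E
```

```text
[ 0.5885 -0.0813  0.055 ]
[ 0.5415 -0.0613  0.055 ]
[ 0.5304 -0.0914  0.055 ]
top
[ 0.546  -0.0584  0.06  ]
[ 0.5324 -0.092   0.06  ]
cap [ 0.5581 -0.0822  0.147 ] [ 0.5544 -0.076   0.147 ]
```

View pics/z3.png

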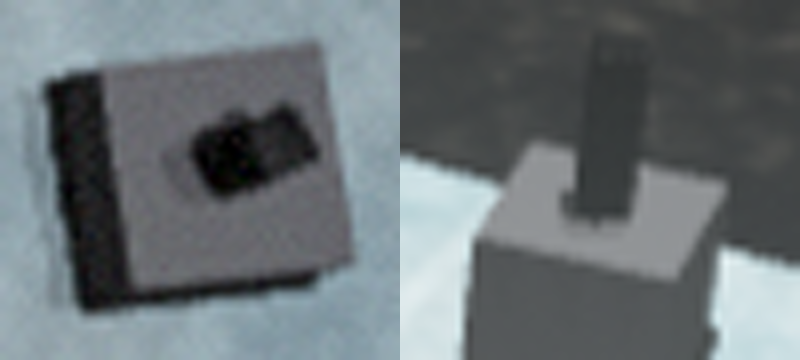

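```bash
cat >> h.py <<'E'
def go(x,y,z,az,tilt=True):
    """print slide (in current tool axes) and turn to reach TCP x,y,z with tool down and y azimuth az(deg)"""
    o=get_obs(); M=R.from_rotvec(o['orientation']).as_matrix(); d=np.array([x,y,z])-o['eef_pos']
    a=np.radians(az); c,s=np.cos(a),np.sin(a)
    T=np.array([[0,c,s],[0,s,-c],[-1,0,0]])
    dr=np.degrees(R.from_matrix(M.T@T).as_rotvec())
    print('t',round(o['clock'],2),'eef',np.round(o['eef_pos'],4),'F',np.round(o['ft_force'],1),'w',round(o['grip_width'],4))
    print('slide first(mm)',(1e3*M.T@d).round(1),'dr deg',dr.round(2),' | turn first then slide(mm)',(1e3*T.T@d).round(1))
E
python3 -c "
from h import *
go(.557,-.083,.36,-22)"
```

```text
t 1.5 eef [ 0.1789 -0.5727  0.4047] F [ 0.  -0.3 -0.3] w 0.0851
slide first(mm) [  44.7 -354.7 -506.9] dr deg [-50.65  -0.     0.  ]  | turn first then slide(mm) [  44.7  167.1 -595.7]
```

Request:
{"op": "step_arm", "data": {"slide": [[0,-0.0177,-0.0253],[0,-0.0177,-0.0253],[0,-0.0177,-0.0253],[0,-0.0177,-0.0253],[0,-0.0177,-0.0253],[0,-0.0177,-0.0253],[0,-0.0177,-0.0253],[0,-0.0177,-0.0253],[0,-0.0177,-0.0253],[0,-0.0177,-0.0253]], "dr": [[0,0,0],[0,0,0],[0,0,0],[0,0,0],[0,0,0],[0,0,0],[0,0,0],[0,0,0],[0,0,0],[0,0,0]], "claw": 0}}

```text
clock: 2.33
eef_pos: [0.3683, -0.327, 0.4049]
orientation: [2.059, 0.313, -2.058]
ft_force: [1.1, -1.0, -0.2]
grip_width: 0.0854
```

Request:
{"op": "step_arm", "data": {"slide": [[0,0,0],[0,0,0],[0,0,0],[0,0,0],[0,0,0],[0,0,0],[0,0,0],[0,0,0],[0,0,0],[0,0,0]], "dr": [[-5,0,0],[-5,0,0],[-5,0,0],[-5,0,0],[-5,0,0],[-5,0,0],[-5,0,0],[-5,0,0],[-5,0,0],[-5,0,0]]}}

```text
clock: 3.17
eef_pos: [0.3676, -0.3283, 0.4048]
orientation: [1.491, 0.998, -1.491]
ft_force: [0.2, 0.4, 0.2]
grip_width: 0.0851
```

```bash
python3 -c "
from h import *
go(.557,-.083,.36,-22)"
```

```text
t 3.17 eef [ 0.3676 -0.3283  0.4048] F [0.2 0.4 0.2] w 0.0851
slide first(mm) [  44.8   81.6 -299. ] dr deg [-0.4   0.   -0.01]  | turn first then slide(mm) [  44.8   83.7 -298.4]
```

Request:
{"op": "step_arm", "data": {"slide": [[0.0045,0.0084,-0.0298],[0.0045,0.0084,-0.0298],[0.0045,0.0084,-0.0298],[0.0045,0.0084,-0.0298],[0.0045,0.0084,-0.0298],[0.0045,0.0084,-0.0298],[0.0045,0.0084,-0.0298],[0.0045,0.0084,-0.0298],[0.0045,0.0084,-0.0298],[0.0045,0.0084,-0.0298]], "dr": [[-0.4,0,0],[0,0,0],[0,0,0],[0,0,0],[0,0,0],[0,0,0],[0,0,0],[0,0,0],[0,0,0],[0,0,0]]}}

```text
clock: 4.0
eef_pos: [0.5592, -0.083, 0.3596]
orientation: [1.489, 1.0, -1.489]
ft_force: [0.9, -0.7, 0.5]
grip_width: 0.0855
```

Request:
{"op": "step_arm", "data": {"slide": [[0.02,0,0],[0.02,0,0],[0,0,0],[0,0,0]], "dr": [[0,0,0],[0,0,0],[0,0,0],[0,0,0]]}}

```text
clock: 4.33
eef_pos: [0.5578, -0.0842, 0.3189]
orientation: [1.488, 1.002, -1.491]
ft_force: [0.1, 0.4, 0.4]
grip_width: 0.085
```

```bash
python3 - <<'E'
from h import *
go(.557,-.083,.253,-22)
p=capture('side');t=capture('top')
b=cv2.resize(t['image'][200:320,320:480],(640,480),interpolation=cv2.INTER_CUBIC)
c=cv2.resize(p['image'][100:280,280:480],(600,540),interpolation=cv2.INTER_CUBIC)
cv2.imwrite('pics/b1.png',b[:,:,::-1]);cv2.imwrite('pics/b2.png',c[:,:,::-1])
E
```

```text
t 4.33 eef [ 0.5578 -0.0842  0.3189] F [0.1 0.4 0.4] w 0.085
slide first(mm) [65.9 -1.  -0.9] dr deg [-0.24  0.04  0.15]  | turn first then slide(mm) [65.9 -1.2 -0.9]
```

View pics/b1.png

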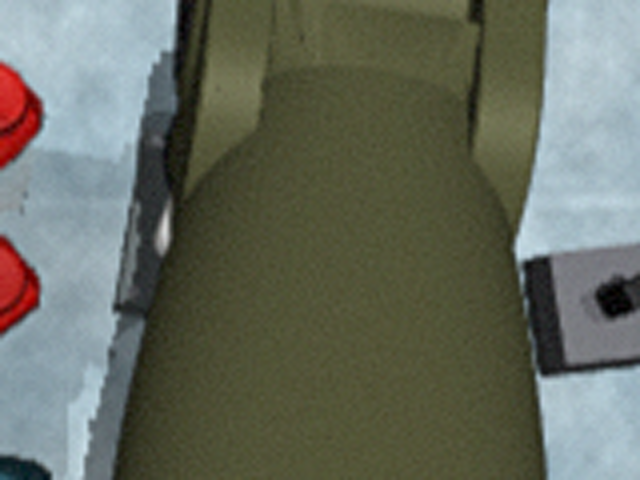

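View pics/b2.png

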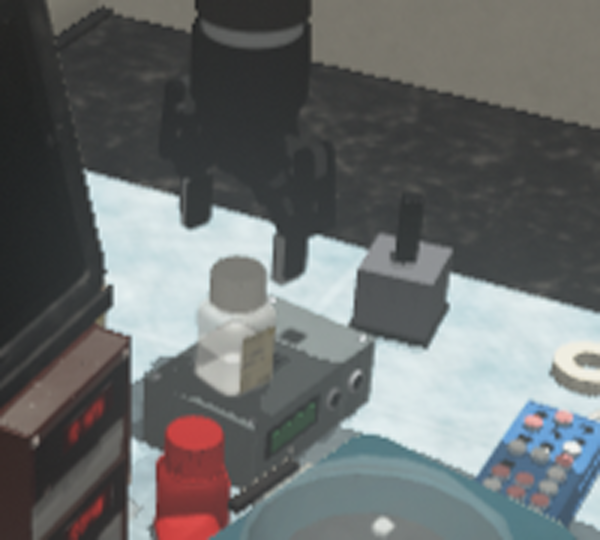

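Request:
{"op": "step_arm", "data": {"slide": [[0.01,-0.001,-0.001],[0.01,0,0],[0.01,0,0],[0.01,0,0],[0.008,0,0],[0.008,0,0],[0.008,0,0],[0,0,0],[0,0,0]], "dr": [[0,0,0],[0,0,0],[0,0,0],[0,0,0],[0,0,0],[0,0,0],[0,0,0],[0,0,0],[0,0,0]]}}

```text
clock: 5.18
eef_pos: [0.5576, -0.0831, 0.2551]
orientation: [1.489, 1.001, -1.49]
ft_force: [0.8, 0.0, 1.1]
grip_width: 0.0853
```

```bash
python3 - <<'E'
from h import *
go(.557,-.083,.255,-22)
p=capture('side')
c=cv2.resize(p['image'][120:270,290:440],(600,600),interpolation=cv2.INTER_CUBIC)
cv2.imwrite('pics/b3.png',c[:,:,::-1])
E
```

```text
t 5.18 eef [ 0.5576 -0.0831  0.2551] F [0.8 0.  1.1] w 0.0853
slide first(mm) [ 0.1 -0.6  0.1] dr deg [-0.25  0.02  0.07]  | turn first then slide(mm) [ 0.1 -0.6  0.1]
```

View pics/b3.png

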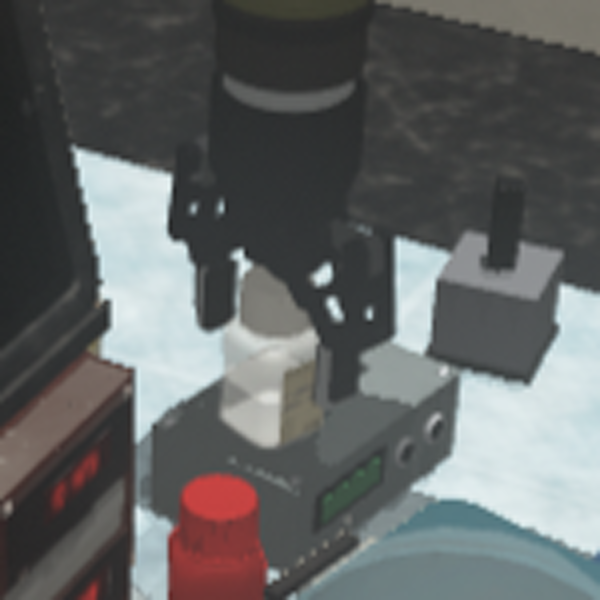

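Request:
{"op": "step_arm", "data": {"slide": [[0,0,0],[0,0,0],[0,0,0],[0,0,0],[0,0,0],[0,0,0],[0,0,0],[0,0,0],[0,0,0],[0,0,0]], "dr": [[0,0,0],[0,0,0],[0,0,0],[0,0,0],[0,0,0],[0,0,0],[0,0,0],[0,0,0],[0,0,0],[0,0,0]], "claw": 1, "newtons": 35}}

```text
clock: 6.07
eef_pos: [0.558, -0.0831, 0.2563]
orientation: [1.49, 0.999, -1.488]
ft_force: [-1.1, 0.1, 6.4]
grip_width: 0.0442
```

Request:
{"op": "step_arm", "data": {"slide": [[0,0,0],[0,0,0],[-0.003,0,0],[-0.005,0,0],[-0.005,0,0],[-0.005,0,0],[-0.005,0,0],[0,0,0]], "dr": [[0,0,0],[0,0,0],[0,0,0],[0,0,0],[0,0,0],[0,0,0],[0,0,0],[0,0,0]]}}

```text
clock: 6.73
eef_pos: [0.5584, -0.0832, 0.28]
orientation: [1.49, 0.998, -1.488]
ft_force: [1.2, -0.0, -1.6]
grip_width: 0.0443
```

```bash
python3 - <<'E'
from h import *
go(.64,-.275,.38,-22)
p=capture('side')
c=cv2.resize(p['image'][120:270,290:440],(600,600),interpolation=cv2.INTER_CUBIC)
cv2.imwrite('pics/b4.png',c[:,:,::-1])
print([ (r['conf'],np.round(r['location'],4)) for r in tip_of('bottle_mid',p)])
E
```

```text
t 6.73 eef [ 0.5584 -0.0832  0.28  ] F [ 1.2 -0.  -1.6] w 0.0443
slide first(mm) [-99.8 148.4 146.5] dr deg [-0.25 -0.02 -0.1 ]  | turn first then slide(mm) [-100.   147.5  147.2]
[(0.65, array([ 0.5577, -0.0874,  0.1235])), (0.61, array([0.5309, 0.0327, 0.0455]))]
```

View pics/b4.png

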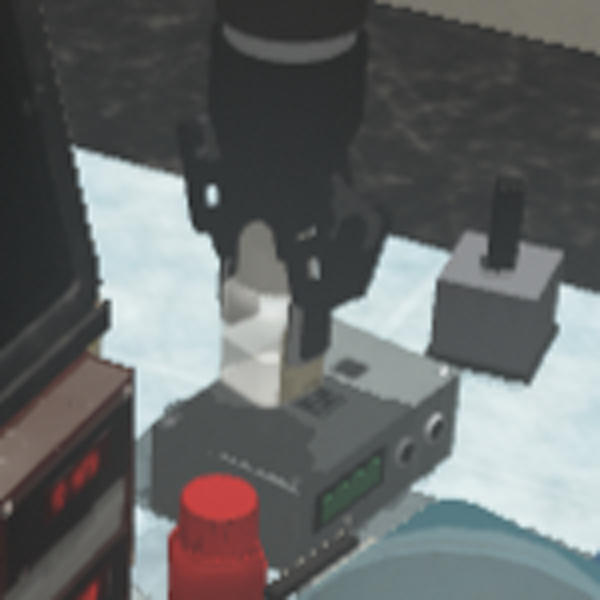

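Request:
{"op": "step_arm", "data": {"slide": [[-0.01,0,0],[-0.015,0,0],[-0.015,0,0],[0,0.01,0.01],[0,0.014,0.014],[0,0.014,0.014],[0,0.014,0.014],[0,0.014,0.014],[0,0.014,0.014],[0,0.014,0.014]], "dr": [[0,0,0],[0,0,0],[0,0,0],[0,0,0],[0,0,0],[0,0,0],[0,0,0],[0,0,0],[0,0,0],[0,0,0]]}}

```text
clock: 7.67
eef_pos: [0.6095, -0.2074, 0.3182]
orientation: [1.489, 1.0, -1.49]
ft_force: [-0.2, 0.3, -1.6]
grip_width: 0.044
```

Request:
{"op": "step_arm", "data": {"slide": [[0,0.014,0.014],[0,0.014,0.014],[0,0.014,0.014],[0,0.01,0.01],[0,0.002,0.001],[0,0,0],[0,0,0]], "dr": [[0,0,0],[0,0,0],[0,0,0],[0,0,0],[0,0,0],[0,0,0],[0,0,0]]}}

```text
clock: 8.25
eef_pos: [0.6388, -0.2753, 0.3181]
orientation: [1.489, 1.001, -1.49]
ft_force: [0.0, 0.2, -0.9]
grip_width: 0.0439
```

```bash
python3 - <<'E'
from h import *
go(.64,-.275,.2005,-22)
p=capture('side')
c=cv2.resize(p['image'][80:240,340:540],(800,640),interpolation=cv2.INTER_CUBIC)
cv2.imwrite('pics/b5.png',cv2.resize(c,(750,600))[:,:,::-1])
print([ (r['conf'],np.round(r['location'],4)) for r in tip_of('bottle_mid',p)])
E
```

```text
t 8.25 eef [ 0.6388 -0.2753  0.3181] F [ 0.   0.2 -0.9] w 0.0439
slide first(mm) [117.6   1.1  -0.7] dr deg [-0.27 -0.01  0.07]  | turn first then slide(mm) [117.6   1.   -0.7]
[(0.94, array([ 0.6377, -0.2754,  0.1613])), (0.68, array([0.5292, 0.033 , 0.0469]))]
```

View pics/b5.png

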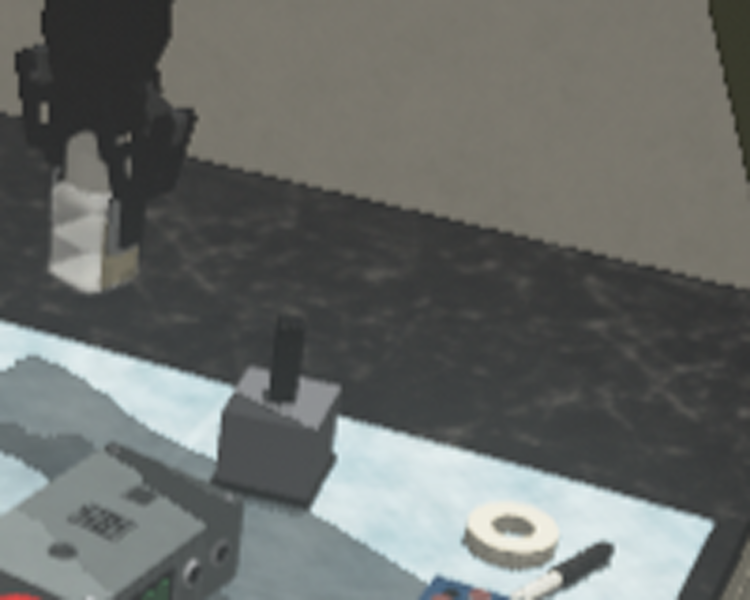

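Request:
{"op": "step_arm", "data": {"slide": [[0.012,0,0],[0.015,0,0],[0.015,0,0],[0.015,0,0],[0.015,0,0],[0.012,0,0],[0.01,0,0],[0.008,0,0],[0.005,0,0],[0.002,0,0]], "dr": [[0,0,0],[0,0,0],[0,0,0],[0,0,0],[0,0,0],[0,0,0],[0,0,0],[0,0,0],[0,0,0],[0,0,0]]}}

```text
clock: 9.18
eef_pos: [0.639, -0.275, 0.2088]
orientation: [1.489, 1.001, -1.49]
ft_force: [0.8, -0.3, -1.4]
grip_width: 0.0437
```

Request:
{"op": "step_arm", "data": {"slide": [[0.002,0,0],[0.002,0,0],[0.001,0,0],[0.001,0,0],[0,0,0],[0,0,0]], "dr": [[0,0,0],[0,0,0],[0,0,0],[0,0,0],[0,0,0],[0,0,0]]}}

```text
clock: 9.68
eef_pos: [0.6392, -0.2753, 0.2039]
orientation: [1.489, 0.999, -1.489]
ft_force: [0.4, 0.2, -1.3]
grip_width: 0.0442
```

Request:
{"op": "step_arm", "data": {"slide": [[0.001,0,0],[0.001,0,0],[0,0,0],[0,0,0]], "dr": [[0,0,0],[0,0,0],[0,0,0],[0,0,0]]}}

```text
clock: 10.02
eef_pos: [0.6391, -0.2752, 0.2016]
orientation: [1.489, 1.0, -1.489]
ft_force: [0.6, -0.6, -1.6]
grip_width: 0.0438
```

Request:
{"op": "step_arm", "data": {"slide": [[0.001,0,0],[0,0,0],[0,0,0]], "dr": [[0,0,0],[0,0,0],[0,0,0]]}}

```text
clock: 10.27
eef_pos: [0.6392, -0.2753, 0.2014]
orientation: [1.489, 0.999, -1.489]
ft_force: [-2.7, 0.9, 4.3]
grip_width: 0.0442
```

Request:
{"op": "step_arm", "data": {"slide": [[0.001,0,0],[0,0,0],[0,0,0]], "dr": [[0,0,0],[0,0,0],[0,0,0]]}}

```text
clock: 10.52
eef_pos: [0.6391, -0.2753, 0.2013]
orientation: [1.49, 0.999, -1.489]
ft_force: [-4.4, 2.1, 11.1]
grip_width: 0.044
```

Request:
{"op": "step_arm", "data": {"slide": [[-0.001,0,0],[0,0,0],[0,0,0],[0,0,0],[0,0,0],[0,0,0],[0,0,0],[0,0,0]], "dr": [[0,0,0],[0,0,0],[0,0,0],[0,0,0],[0,0,0],[0,0,0],[0,0,0],[0,0,0]], "claw": 0.15}}

```text
clock: 11.18
eef_pos: [0.6391, -0.2752, 0.2006]
orientation: [1.489, 1.0, -1.489]
ft_force: [-0.5, -0.0, 0.4]
grip_width: 0.0724
```

```bash
python3 - <<'E'
from h import *
go(.6391,-.2753,.38,-22)
p=capture('side');t=capture('top')
c=cv2.resize(p['image'][80:240,340:540],(750,600),interpolation=cv2.INTER_CUBIC)
cv2.imwrite('pics/b6.png',c[:,:,::-1]);save(t,'b7.png')
print([ (r['conf'],np.round(r['location'],4)) for r in tip_of('bottle_mid',p)])
for q in (p,t):
  for n in ('round_opening','square_opening','stylus_grip'): print(n,[ (round(r['conf'],2),np.round(r['location'],4)) for r in tip_of(n,q)])
E
```

```text
t 11.18 eef [ 0.6391 -0.2752  0.2006] F [-0.5 -0.   0.4] w 0.0724
slide first(mm) [-1.794e+02 -0.000e+00  1.000e-01] dr deg [-0.25 -0.    0.01]  | turn first then slide(mm) [-1.794e+02 -0.000e+00  1.000e-01]
[(0.82, array([ 0.6392, -0.2801,  0.045 ])), (0.64, array([0.5314, 0.0331, 0.0468]))]
round_opening [(0.91, array([ 0.5588, -0.0802,  0.0555]))]
square_opening [(0.73, array([ 0.5456, -0.1596,  0.0541])), (0.26, array([ 0.6359, -0.2789,  0.0438]))]
stylus_grip [(0.52, array([ 0.5099, -0.3035,  0.0875]))]
round_opening [(0.65, array([ 0.5565, -0.0845,  0.0536]))]
square_opening [(0.6, array([ 0.5451, -0.156 ,  0.0555]))]
stylus_grip [(0.25, array([ 0.7161, -0.1186,  0.0025]))]
```

View pics/b6.png

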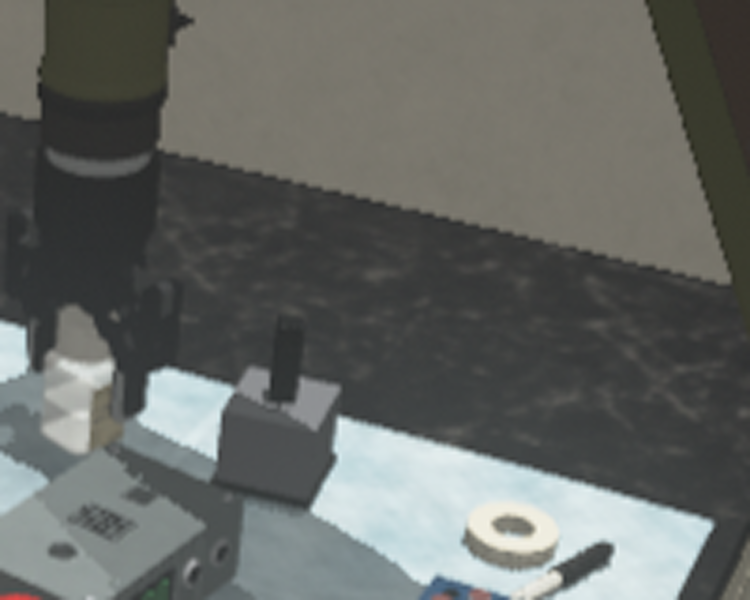

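View pics/b7.png

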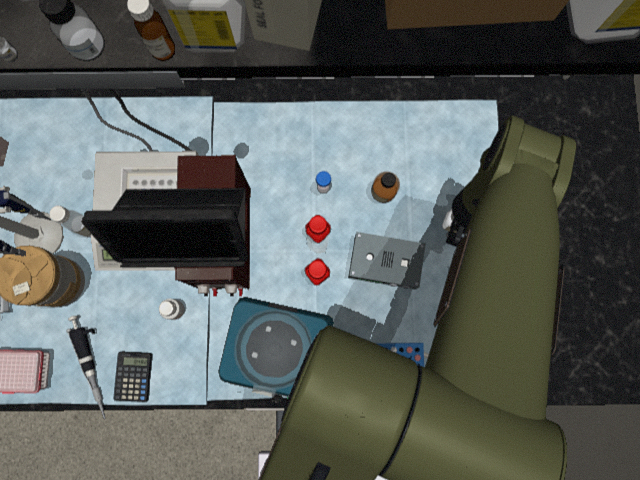

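Request:
{"op": "step_arm", "data": {"slide": [[-0.005,0,0],[-0.01,0,0],[-0.015,0,0],[-0.02,0,0],[-0.02,0,0],[-0.02,0,0],[-0.02,0,0],[-0.02,0,0],[-0.02,0,0],[0,0,0]], "dr": [[0,0,0],[0,0,0],[0,0,0],[0,0,0],[0,0,0],[0,0,0],[0,0,0],[0,0,0],[0,0,0],[0,0,0]]}}

```text
clock: 12.47
eef_pos: [0.6403, -0.2757, 0.357]
orientation: [1.492, 0.993, -1.484]
ft_force: [0.4, -1.1, 0.6]
grip_width: 0.0727
```

```bash
python3 - <<'E'
from h import *
go(.511,-.3015,.38,-65)
p=capture('side');t=capture('top')
b=cv2.resize(t['image'][228:292,343:428],(765,576),interpolation=cv2.INTER_CUBIC)
c=cv2.resize(p['image'][185:270,320:410],(720,680),interpolation=cv2.INTER_CUBIC)
cv2.imwrite('pics/c1.png',b[:,:,::-1]);cv2.imwrite('pics/c2.png',cv2.resize(c,(630,595))[:,:,::-1])
print([ (r['conf'],np.round(r['location'],4)) for r in tip_of('bottle_mid',p)])
c=cv2.resize(p['image'][150:230,340:440],(750,600),interpolation=cv2.INTER_CUBIC)
cv2.imwrite('pics/c3.png',c[:,:,::-1])
E
```

```text
t 12.47 eef [ 0.6403 -0.2757  0.357 ] F [ 0.4 -1.1  0.6] w 0.0727
slide first(mm) [ -23.9 -109.7   72.8] dr deg [42.75 -0.17 -0.45]  | turn first then slide(mm) [-23.  -31.3 128.1]
[(0.94, array([ 0.6392, -0.2766,  0.0428])), (0.81, array([0.5293, 0.0289, 0.0503]))]
```

View pics/c1.png

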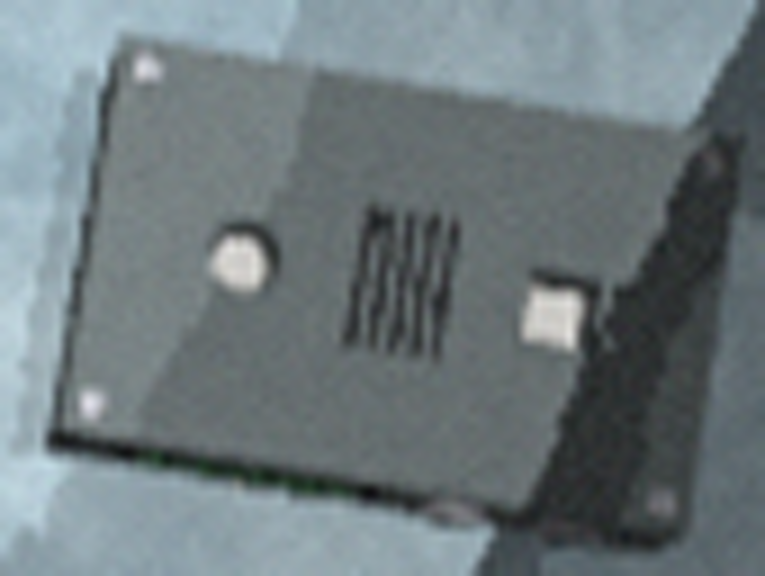

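View pics/c2.png

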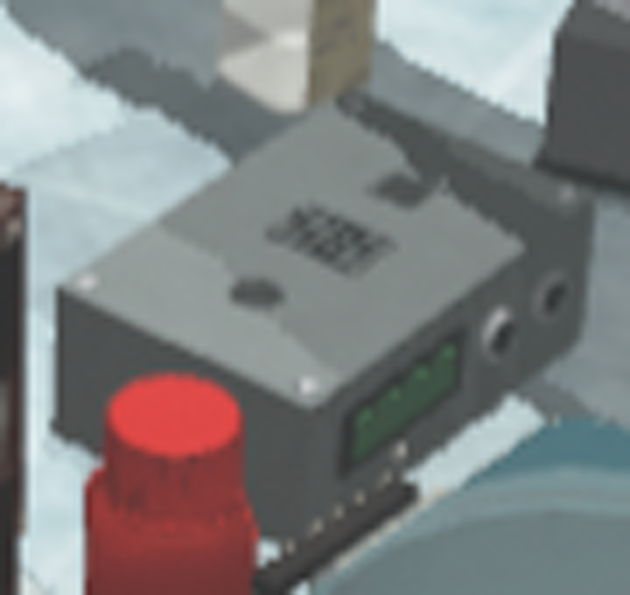

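View pics/c3.png

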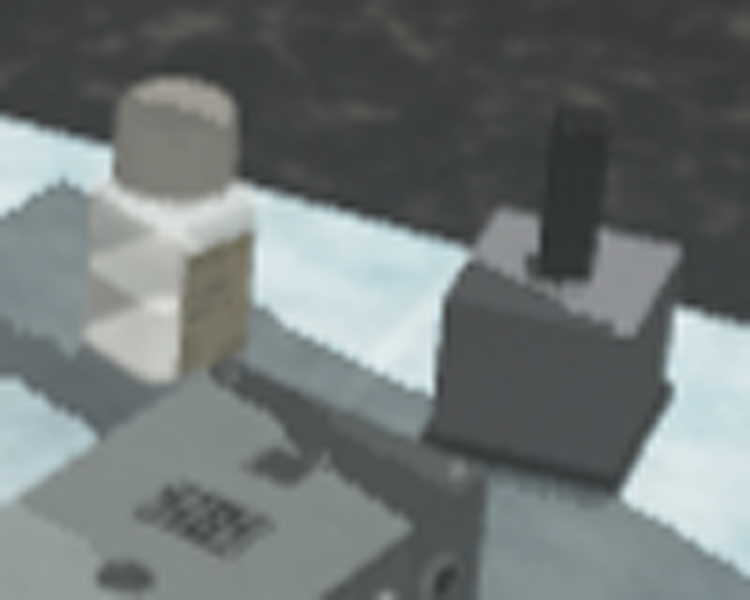

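```bash
python3 - <<'E'
from h import *
p=capture('side');t=capture('top')
T=lambda u,v,z:onplane(t,(343+u/9-.45,228+v/9-.45),z).round(4)
S=lambda u,v,z:onplane(p,(320+u/7-.43,185+v/7-.43),z).round(4)
print('round',T(243.5,258,.055),S(256,291,.055))
print('sq',T(560,308,.055),S(402,189,.055))
print('screws TL,BL',T(147,67,.055),T(91,405,.055),S(87,284,.055),S(308,386,.055))
# stylus base in z3 (top: 16px->*8; side)
Tz=lambda u,v,z:onplane(t,(445+u/8-.45,255+v/8-.45),z).round(4)
Sz=lambda u,v,z:onplane(p,(390+(u-400)/8-.45,160+v/8-.45),z).round(4)
print('grip base',Tz(218,157,.056), Sz(600,210,.056),' grip top',Tz(288,140,.111),Sz(617,45,.111))
print('stand top',[Tz(*c,.056) for c in((105,70),(320,42),(352,265),(130,290))],[Sz(*c,.056) for c in((540,142),(725,185),(675,278),(475,240))])
E
```

```text
round [ 0.5581 -0.0825  0.055 ] [ 0.5581 -0.0804  0.055 ]
sq [ 0.5454 -0.1571  0.055 ] [ 0.5442 -0.1538  0.055 ]
screws TL,BL [ 0.6043 -0.0606  0.055 ] [ 0.5236 -0.0456  0.055 ] [ 0.6038 -0.0578  0.055 ] [ 0.5229 -0.0443  0.055 ]
grip base [ 0.5173 -0.2983  0.056 ] [ 0.515 -0.297  0.056]  grip top [ 0.516  -0.3022  0.111 ] [ 0.5154 -0.2957  0.111 ]
stand top [array([ 0.5408, -0.2694,  0.056 ]), array([ 0.5477, -0.3271,  0.056 ]), array([ 0.4883, -0.3321,  0.056 ]), array([ 0.4823, -0.2731,  0.056 ])] [array([ 0.5457, -0.3249,  0.056 ]), array([ 0.4888, -0.3292,  0.056 ]), array([ 0.482 , -0.2725,  0.056 ]), array([ 0.5397, -0.2628,  0.056 ])]
```

Request:
{"op": "step_arm", "data": {"slide": [[0,0,0],[0,0,0],[0,0,0],[0,0,0],[0,0,0],[0,0,0],[0,0,0],[0,0,0],[0,0,0]], "dr": [[5,0,0],[5,0,0],[5,0,0],[5,0,0],[5,0,0],[6,0,0],[6,0,0],[6,0,0],[0,0,0]], "claw": 0}}

```text
clock: 13.47
eef_pos: [0.6388, -0.2751, 0.3492]
orientation: [1.983, 0.434, -1.987]
ft_force: [0.0, -1.6, -0.8]
grip_width: 0.0854
```

```bash
python3 - <<'E'
from h import *
go(.514,-.300,.33,-65)
E
```

```text
t 13.47 eef [ 0.6388 -0.2751  0.3492] F [ 0.  -1.6 -0.8] w 0.0854
slide first(mm) [ 19.5 -29.2 123.8] dr deg [-0.4   0.09  0.1 ]  | turn first then slide(mm) [ 19.2 -30.1 123.6]
```

Request:
{"op": "step_arm", "data": {"slide": [[0,-0.003,0.0124],[0,-0.003,0.0124],[0,-0.003,0.0124],[0,-0.003,0.0124],[0,-0.003,0.0124],[0,-0.003,0.0124],[0,-0.003,0.0124],[0,-0.003,0.0124],[0,-0.003,0.0124],[0,-0.003,0.0124]], "dr": [[-0.4,0,0],[0,0,0],[0,0,0],[0,0,0],[0,0,0],[0,0,0],[0,0,0],[0,0,0],[0,0,0],[0,0,0]]}}

```text
clock: 14.3
eef_pos: [0.5132, -0.3006, 0.3499]
orientation: [1.976, 0.445, -1.978]
ft_force: [-0.3, 0.8, 0.2]
grip_width: 0.0852
```

Request:
{"op": "step_arm", "data": {"slide": [[0.01,0,0],[0.015,0,0],[0.015,0,0],[0.015,0,0],[0,0,0],[0,0,0]], "dr": [[0,0,0],[0,0,0],[0,0,0],[0,0,0],[0,0,0],[0,0,0]]}}

```text
clock: 14.8
eef_pos: [0.5138, -0.3003, 0.2944]
orientation: [1.977, 0.444, -1.98]
ft_force: [0.0, 0.1, -0.3]
grip_width: 0.0855
```

```bash
python3 - <<'E'
from h import *
go(.514,-.300,.243,-65)
p=capture('side');t=capture('top')
c=cv2.resize(p['image'][100:240,350:490],(600,600),interpolation=cv2.INTER_CUBIC)
cv2.imwrite('pics/d1.png',c[:,:,::-1]);save(t,'d2.png')
E
```

```text
t 14.8 eef [ 0.5138 -0.3003  0.2944] F [ 0.   0.1 -0.3] w 0.0855
slide first(mm) [51.4 -0.1 -0.4] dr deg [0.21 0.08 0.13]  | turn first then slide(mm) [51.4 -0.2 -0.4]
```

View pics/d1.png

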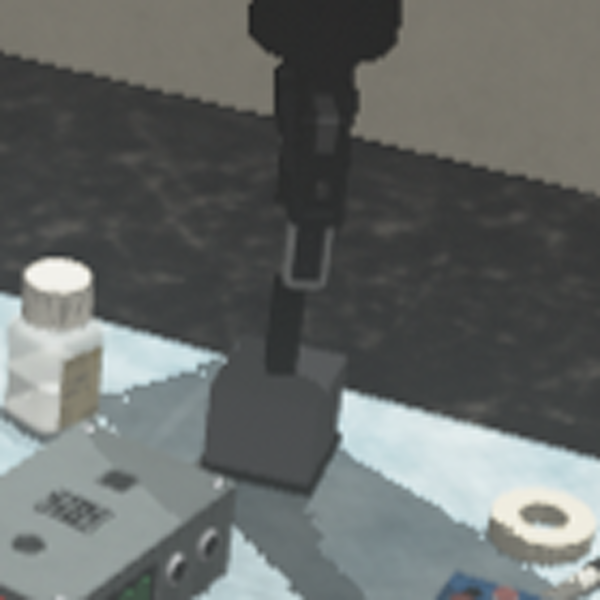

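```bash
python3 - <<'E'
from h import *
p=capture('side')
s=600/140
f=lambda X:((proj(p,X)-[350,100]+.5)*s).round(1)
X=get_obs()['eef_pos']; M=R.from_rotvec(get_obs()['orientation']).as_matrix()
for z in (.056,.083,.111): print('axis',z,f([X[0],X[1],z]))
for w in (-.043,.043): print('fingertip',w,f(X+M@[.16,w,0]))
for k in range(2): print()
for r in tip_of('stylus_grip',p): print(r['conf'],r['location'])
for r in outline_of('stylus_grip',p):
    c=np.argwhere(r['region']); print(r['conf'],len(c))
    for v in range(c[:,0].min(),c[:,0].max()+1,3):
        u=c[c[:,0]==v][:,1]; print(v,u.min(),u.max(), ((u.mean()-350+.5)*s).round(1),((v-100+.5)*s))
E
```

```text
axis 0.056 [[282.2 366.9]]
axis 0.083 [[287.3 323.7]]
axis 0.111 [[292.8 277.8]]
fingertip -0.043 [[302.4 273.9]]
fingertip 0.043 [[293.2 197.6]]


0.68 [0.5089, -0.3022, 0.082]
0.61 141
166 415 417 285.0 285.0
169 414 420 289.3 297.85714285714283
172 413 420 287.1 310.7142857142857
175 413 419 285.0 323.57142857142856
178 413 419 285.0 336.42857142857144
181 413 419 285.0 349.2857142857143
184 413 418 282.9 362.1428571428571
```

Request:
{"op": "step_arm", "data": {"slide": [[0.008,0,0],[0.01,0,0],[0.01,0,0],[0.008,0,0],[0.008,0,0],[0.007,0,0],[0,0,0],[0,0,0]], "dr": [[0,0,0],[0,0,0],[0,0,0],[0,0,0],[0,0,0],[0,0,0],[0,0,0],[0,0,0]]}}

```text
clock: 15.72
eef_pos: [0.5139, -0.3006, 0.244]
orientation: [1.978, 0.442, -1.98]
ft_force: [-0.1, 0.0, 0.6]
grip_width: 0.0856
```

Request:
{"op": "step_arm", "data": {"slide": [[0,0,0],[0,0,0],[0,0,0],[0,0,0],[0,0,0],[0,0,0],[0,0,0],[0,0,0],[0,0,0],[0,0,0]], "dr": [[0,0,0],[0,0,0],[0,0,0],[0,0,0],[0,0,0],[0,0,0],[0,0,0],[0,0,0],[0,0,0],[0,0,0]], "claw": 1, "newtons": 60}}

```text
clock: 16.55
eef_pos: [0.5143, -0.3008, 0.245]
orientation: [1.979, 0.441, -1.978]
ft_force: [0.1, 0.0, 3.8]
grip_width: 0.0152
```

Request:
{"op": "step_arm", "data": {"slide": [[0,0,0],[0,0,0],[0,0,0],[0,0,0]], "dr": [[0,0,0],[0,0,0],[0,0,0],[0,0,0]]}}

```text
clock: 16.88
eef_pos: [0.5143, -0.3008, 0.245]
orientation: [1.979, 0.441, -1.978]
ft_force: [-0.3, 0.3, 5.2]
grip_width: 0.0153
```

```bash
python3 - <<'E'
from h import *
go(.514,-.300,.243,-65); print(get_obs()['moment'])
p=capture('side')
c=cv2.resize(p['image'][100:240,350:490],(600,600),interpolation=cv2.INTER_CUBIC)
cv2.imwrite('pics/d3.png',c[:,:,::-1])
E
```

```text
t 16.88 eef [ 0.5143 -0.3008  0.245 ] F [-0.3  0.3  5.2] w 0.0153
slide first(mm) [ 2.  -0.8 -0.1] dr deg [ 0.15 -0.02 -0.03]  | turn first then slide(mm) [ 2.  -0.8 -0.1]
[0.1154665  0.126615   0.02345034]
```

View pics/d3.png

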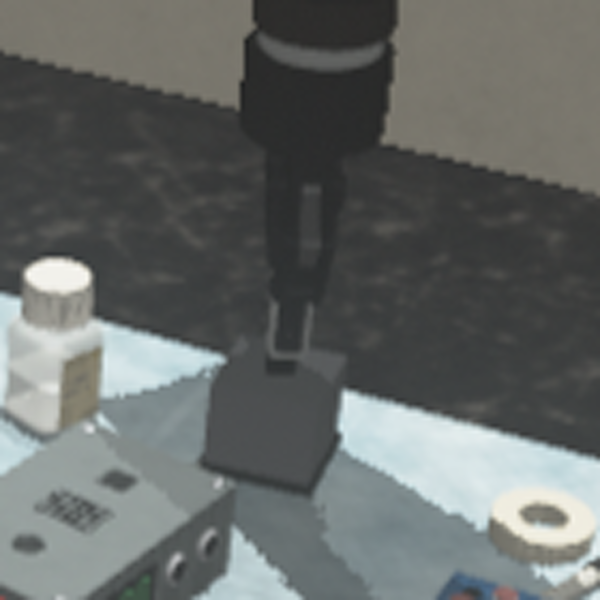

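Request:
{"op": "step_arm", "data": {"slide": [[0,0,0],[0,0,0],[-0.004,0,0],[-0.008,0,0],[-0.01,0,0],[-0.012,0,0],[-0.012,0,0],[-0.012,0,0],[-0.012,0,0],[-0.012,0,0]], "dr": [[0,0,0],[0,0,0],[0,0,0],[0,0,0],[0,0,0],[0,0,0],[0,0,0],[0,0,0],[0,0,0],[0,0,0]], "newtons": 80}}

```text
clock: 17.77
eef_pos: [0.5142, -0.3008, 0.3286]
orientation: [1.979, 0.44, -1.977]
ft_force: [-0.0, 0.1, 0.3]
grip_width: 0.0148
```

Request:
{"op": "step_arm", "data": {"slide": [[-0.01,0,0],[-0.005,0,0],[0,0,0],[0,0,0],[0,0,0]], "dr": [[0,0,0],[0,0,0],[0,0,0],[0,0,0],[0,0,0]]}}

```text
clock: 18.18
eef_pos: [0.5139, -0.3005, 0.3411]
orientation: [1.978, 0.442, -1.979]
ft_force: [-0.2, -0.5, 0.0]
grip_width: 0.0149
```

```bash
python3 - <<'E'
from h import *
go(.558,-.0815,.336,-65)
p=capture('side');t=capture('top')
c=cv2.resize(p['image'][70:230,340:500],(600,600),interpolation=cv2.INTER_CUBIC)
cv2.imwrite('pics/e1.png',c[:,:,::-1]);save(t,'e2.png')
s=600/160; X=get_obs()['eef_pos']; M=R.from_rotvec(get_obs()['orientation']).as_matrix()
for d in (.155,.189,.239): print(d,((proj(p,X+M@[d,0,0])-[340,70]+.5)*s).round(1))
for q in (p,t):
  for n in ('stylus_grip','stylus_tip'):
    print(n,[ (round(r['conf'],2),np.round(r['location'],4)) for r in tip_of(n,q)])
E
```

```text
t 18.18 eef [ 0.5139 -0.3005  0.3411] F [-0.2 -0.5  0. ] w 0.0149
slide first(mm) [   5.2 -179.5 -133. ] dr deg [0.15 0.03 0.05]  | turn first then slide(mm) [   5.1 -179.9 -132.6]
0.155 [[308.4 244.1]]
0.189 [[302.3 296. ]]
0.239 [[293.5 369.6]]
stylus_grip [(0.5, array([ 0.5117, -0.3013,  0.1812]))]
stylus_tip [(0.48, array([ 0.5131, -0.2994,  0.0949]))]
stylus_grip [(0.71, array([0.7182, 0.0165, 0.0016]))]
stylus_tip []
```

View pics/e1.png

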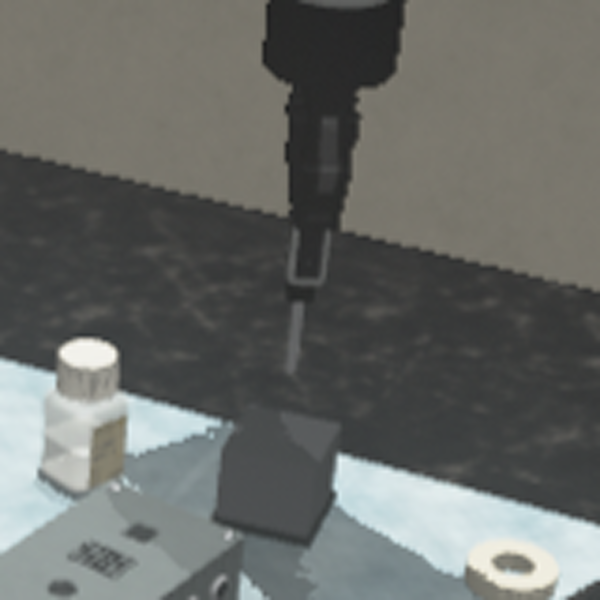

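View pics/e2.png

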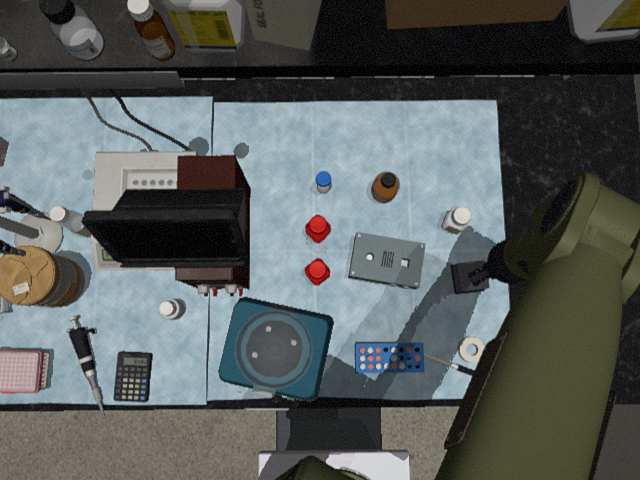

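Request:
{"op": "step_arm", "data": {"slide": [[0,-0.008,-0.006],[0,-0.014,-0.0103],[0,-0.014,-0.0103],[0,-0.014,-0.0103],[0,-0.014,-0.0103],[0,-0.014,-0.0103],[0,-0.014,-0.0103],[0,-0.014,-0.0103],[0,-0.014,-0.0103],[0,-0.014,-0.0103]], "dr": [[0,0,0],[0,0,0],[0,0,0],[0,0,0],[0,0,0],[0,0,0],[0,0,0],[0,0,0],[0,0,0],[0,0,0]]}}

```text
clock: 19.32
eef_pos: [0.5466, -0.1359, 0.3417]
orientation: [1.978, 0.442, -1.978]
ft_force: [-0.1, 0.1, -0.1]
grip_width: 0.0148
```

Request:
{"op": "step_arm", "data": {"slide": [[0,-0.014,-0.0103],[0,-0.014,-0.0103],[0,-0.011,-0.0083],[0,-0.006,-0.005],[0,0,0],[0,0,0],[0,0,0]], "dr": [[0,0,0],[0,0,0],[0,0,0],[0,0,0],[0,0,0],[0,0,0],[0,0,0]]}}

```text
clock: 19.9
eef_pos: [0.558, -0.0828, 0.3417]
orientation: [1.978, 0.441, -1.979]
ft_force: [0.4, -0.4, -0.4]
grip_width: 0.0151
```

```bash
python3 - <<'E'
from h import *
go(.558,-.0815,.336,-65)
p=capture('side');t=capture('top')
c=cv2.resize(p['image'][130:250,300:420],(600,600),interpolation=cv2.INTER_CUBIC)
cv2.imwrite('pics/f1.png',c[:,:,::-1]);save(t,'f2.png')
s=5; X=get_obs()['eef_pos']; M=R.from_rotvec(get_obs()['orientation']).as_matrix()
for d in (.155,.189,.239): print(d,((proj(p,X+M@[d,0,0])-[300,130]+.5)*s).round(1))
print('hole',((proj(p,[.558,-.0815,.055])-[300,130]+.5)*s).round(1))
for n in ('stylus_grip','stylus_tip','round_opening'):
    print(n,[ (round(r['conf'],2),np.round(r['location'],4)) for r in tip_of(n,p)])
E
```

```text
t 19.9 eef [ 0.558  -0.0828  0.3417] F [ 0.4 -0.4 -0.4] w 0.0151
slide first(mm) [ 5.7 -1.2 -0.5] dr deg [ 0.13  0.02 -0.02]  | turn first then slide(mm) [ 5.7 -1.2 -0.5]
0.155 [[301.9 206.5]]
0.189 [[297.7 280.5]]
0.239 [[291.8 385. ]]
hole [[284.7 482. ]]
stylus_grip [(0.73, array([ 0.5569, -0.0815,  0.096 ])), (0.6, array([ 0.5566, -0.0841,  0.1831]))]
stylus_tip [(0.45, array([ 0.5585, -0.0805,  0.0993]))]
round_opening [(0.57, array([ 0.5573, -0.0787,  0.0552]))]
```

View pics/f1.png

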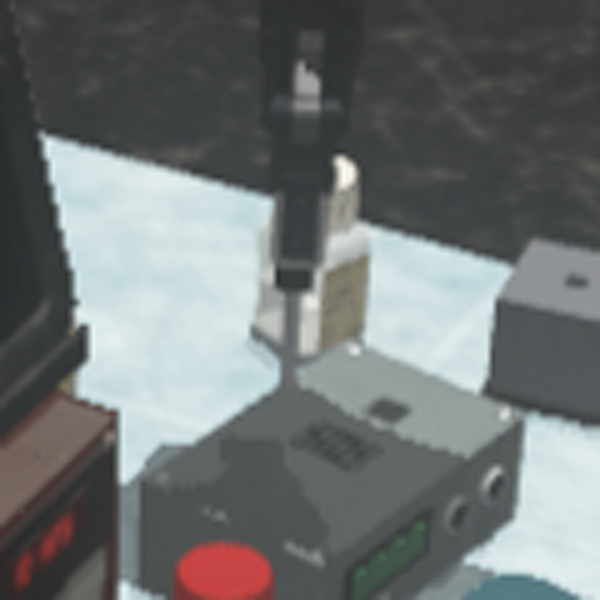

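View pics/f2.png

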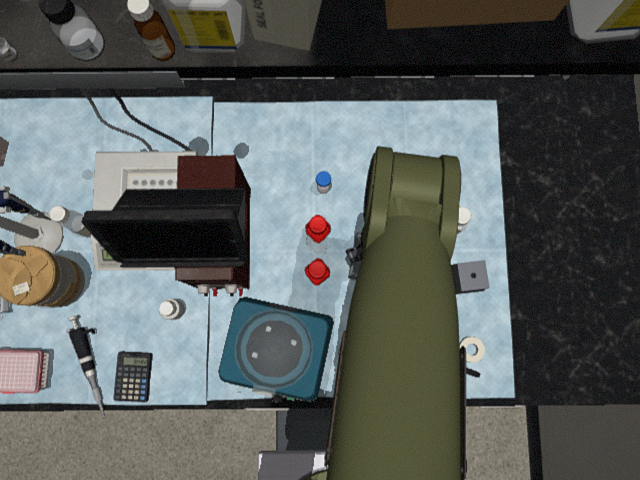

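Request:
{"op": "step_arm", "data": {"slide": [[0.006,0,0],[0.008,0,0],[0.008,0,0],[0.007,0,0],[0.006,0,0],[0,0,0],[0,0,0]], "dr": [[0,0,0],[0,0,0],[0,0,0],[0,0,0],[0,0,0],[0,0,0],[0,0,0]]}}

```text
clock: 20.73
eef_pos: [0.5578, -0.0822, 0.306]
orientation: [1.977, 0.442, -1.98]
ft_force: [0.1, 0.5, -0.4]
grip_width: 0.015
```

```bash
python3 - <<'E'
from h import *
go(.558,-.0815,.336,-65)
p=capture('side')
c=p['image'][185:245,325:400].astype(float)
c=np.clip((c/160)**.6*255,0,255).astype(np.uint8)
c=cv2.resize(c,(750,600),interpolation=cv2.INTER_CUBIC)
cv2.imwrite('pics/g1.png',c[:,:,::-1])
s=10; X=get_obs()['eef_pos']; M=R.from_rotvec(get_obs()['orientation']).as_matrix()
for d in (.155,.189,.239): print(d,((proj(p,X+M@[d,0,0])-[325,185]+.5)*s).round(1))
a=np.linspace(0,6.28,12)
print('hole',((proj(p,[.558,-.0815,.055])-[325,185]+.5)*s).round(1))
for n in ('stylus_tip','round_opening'):
    print(n,[ (round(r['conf'],2),np.round(r['location'],4)) for r in tip_of(n,p)])
E
```

```text
t 20.73 eef [ 0.5578 -0.0822  0.306 ] F [ 0.1  0.5 -0.4] w 0.015
slide first(mm) [-30.   -0.6  -0.4] dr deg [0.15 0.06 0.04]  | turn first then slide(mm) [-30.   -0.6  -0.4]
0.155 [[343.   17.5]]
0.189 [[335.  160.6]]
0.239 [[323.7 362.9]]
hole [[319.3 414. ]]
stylus_tip [(0.49, array([ 0.5568, -0.0833,  0.0635]))]
round_opening [(0.86, array([ 0.5605, -0.0831,  0.0547]))]
```

View pics/g1.png

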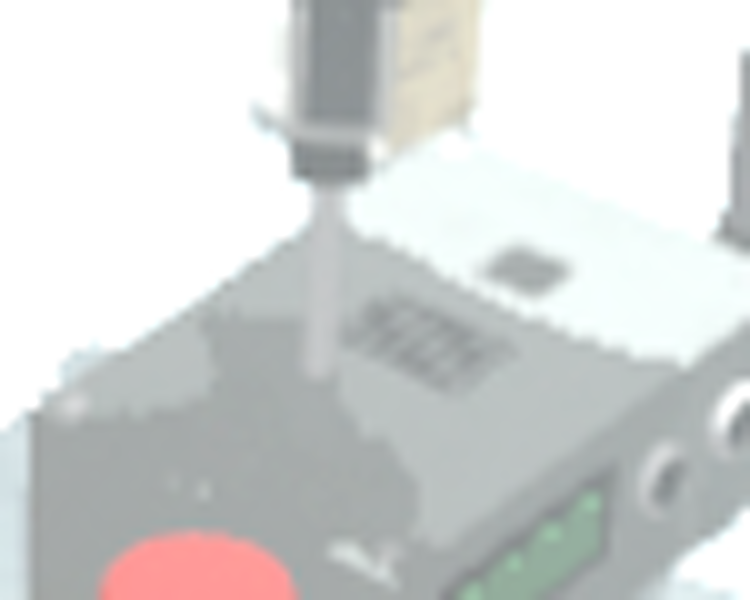

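```bash
python3 - <<'E'
from h import *
p=capture('side')
c=p['image'][205:240,335:380].astype(float).mean(2)
print(c[12:30,12:34].astype(int))
c=np.clip((c-30)/60*255,0,255).astype(np.uint8)
cv2.imwrite('pics/g2.png',cv2.resize(c,(720,560),interpolation=cv2.INTER_CUBIC))
E
```

```text
[[ 83  83  83  84  84  84  83  87 102 106 104  93  87  87  79  72  74  81
   81  82  82  80]
 [ 82  83  83  83  83  83  83  88 104 106 102  86  83  80  78  80  73  70
   79  83  80  77]
 [ 82  82  83  82  82  84  83  88 104 105 102  90  86  83  86  79  73  77
   80  75  79  87]
 [ 82  83  82  83  83  83  83  87 104 105 103  99  99  98  91  82  81  78
   69  73  81  81]
 [ 82  82  83  82  83  84  83  86  98 103 100  99  99  99  99  98  91  81
   76  72  70  79]
 [ 82  82  82  82  82  83  83  83  87  92  91  99  99 100  99 100  99  99
   91  81  77  80]
 [ 82  81  82  81  82  82  83  83  83  85  85  95  99  99  99  99 100 100
   99  98  90  81]
 [ 82  81  81  82  81  82  82  83  85  88  86  86  98  99  99  99  99 100
   99 100  99  98]
 [ 82  82  81  82  81  82  83  84  85  88  87  86  93  98 100 100 100 101
  100  99 100  99]
 [ 82  81  81  81  82  82  82  83  84  84  84  83  86  93  99 100  99  99
   99 100 100  99]
 [ 81  82  81  81  82  81  81  84  84  84  84  83  82  87 100  99  99  99
   99  99 100 100]
 [ 81  81  81  81  82  81  82  83  84  83  83  83  82  84  93  94  99  99
   99 100  99  99]
 [ 81  81  80  81  81  82  82  82  83  82  83  83  82  83  82  85  95 100
   99  99  99  99]
 [ 81  81  81  82  82  82  82  82  82  82  82  81  82  82  82  82  84  94
   99  99  99  98]
 [ 82  81  81  82  81  81  82  81  81  81  81  81  81  82  81  81  82  84
   94  99  99  98]
 [ 82  81  82  82  82  81  81  81  81  81  81  81  82  81  81  81  82  83
   84  94  98  99]
 [ 81  81  81  82  81  81  81  81  80  81  81  82  82  82  82  82  82  82
   82  86  99  99]
 [ 80  81  80  81  81  81  81  82  82  82  81  81  82  82  83  82  82  82
   82  85  99  99]]
```

View pics/g2.png

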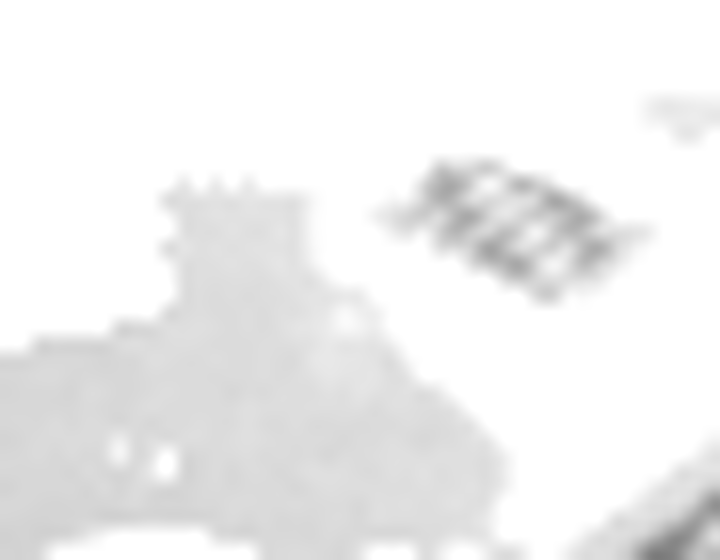

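Request:
{"op": "step_arm", "data": {"slide": [[0.004,0,0],[0.004,0,0],[0.004,0,0],[0.003,0,0],[0,0,0]], "dr": [[0,0,0],[0,0,0],[0,0,0],[0,0,0],[0,0,0]]}}

```text
clock: 21.35
eef_pos: [0.5577, -0.0822, 0.2907]
orientation: [1.977, 0.442, -1.98]
ft_force: [0.1, 0.7, -0.6]
grip_width: 0.0148
```

Request:
{"op": "step_arm", "data": {"slide": [[0.003,0,0],[0.002,0,0],[0,0,0]], "dr": [[0,0,0],[0,0,0],[0,0,0]]}}

```text
clock: 21.6
eef_pos: [0.5579, -0.0823, 0.2862]
orientation: [1.978, 0.442, -1.979]
ft_force: [0.5, 0.5, 0.2]
grip_width: 0.0151
```

```bash
python3 - <<'E'
from h import *
go(.558,-.0815,.27,-65)
p=capture('side')
c=p['image'][185:245,325:400].astype(float)
c=np.clip((c/140)*255,0,255).astype(np.uint8)
c=cv2.resize(c,(750,600),interpolation=cv2.INTER_CUBIC)
cv2.imwrite('pics/g3.png',c[:,:,::-1])
E
```

```text
t 21.6 eef [ 0.5579 -0.0823  0.2862] F [0.5 0.5 0.2] w 0.0151
slide first(mm) [16.2 -0.7 -0.4] dr deg [0.15 0.03 0.02]  | turn first then slide(mm) [16.2 -0.7 -0.4]
```

View pics/g3.png

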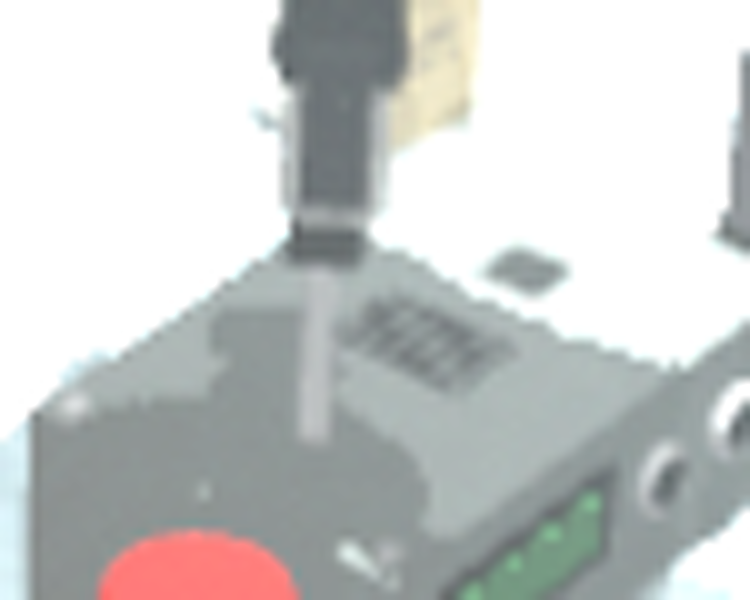

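Request:
{"op": "step_arm", "data": {"slide": [[0.003,0,0],[0.003,0,0],[0.002,0,0],[0,0,0],[0,0,0]], "dr": [[0,0,0],[0,0,0],[0,0,0],[0,0,0],[0,0,0]]}}

```text
clock: 22.07
eef_pos: [0.558, -0.0823, 0.2785]
orientation: [1.978, 0.442, -1.979]
ft_force: [-0.2, 0.5, -0.4]
grip_width: 0.015
```

Request:
{"op": "step_arm", "data": {"slide": [[0.001,0,0],[0.001,0,0],[0.001,0,0],[0,0,0],[0,0,0]], "dr": [[0,0,0],[0,0,0],[0,0,0],[0,0,0],[0,0,0]]}}

```text
clock: 22.48
eef_pos: [0.5582, -0.0823, 0.2759]
orientation: [1.979, 0.441, -1.978]
ft_force: [0.0, 0.7, 1.6]
grip_width: 0.0149
```

Request:
{"op": "step_arm", "data": {"slide": [[0.001,0,0],[0.001,0,0],[0,0,0],[0,0,0],[0,0,0]], "dr": [[0,0,0],[0,0,0],[0,0,0],[0,0,0],[0,0,0]]}}

```text
clock: 22.9
eef_pos: [0.5582, -0.0823, 0.2738]
orientation: [1.979, 0.441, -1.978]
ft_force: [-0.3, 0.6, 2.3]
grip_width: 0.0147
```

Request:
{"op": "step_arm", "data": {"slide": [[0.001,0,0],[0.001,0,0],[0.001,0,0],[0,0,0],[0,0,0]], "dr": [[0,0,0],[0,0,0],[0,0,0],[0,0,0],[0,0,0]]}}

```text
clock: 23.32
eef_pos: [0.5582, -0.0823, 0.2708]
orientation: [1.979, 0.441, -1.978]
ft_force: [0.1, -0.4, 3.3]
grip_width: 0.015
```

Request:
{"op": "step_arm", "data": {"slide": [[0.001,0,0],[0.001,0,0],[0,0,0],[0,0,0],[0,0,0]], "dr": [[0,0,0],[0,0,0],[0,0,0],[0,0,0],[0,0,0]]}}

```text
clock: 23.73
eef_pos: [0.5583, -0.0823, 0.2698]
orientation: [1.979, 0.441, -1.977]
ft_force: [-3.2, -0.7, 10.8]
grip_width: 0.0155
```

Request:
{"op": "step_arm", "data": {"slide": [[0.001,0,0],[0,0,0],[0,0,0],[0,0,0]], "dr": [[0,0,0],[0,0,0],[0,0,0],[0,0,0]]}}

```text
clock: 24.07
eef_pos: [0.5583, -0.0823, 0.2695]
orientation: [1.98, 0.441, -1.977]
ft_force: [-4.4, 1.0, 17.8]
grip_width: 0.015
```

Request:
{"op": "step_arm", "data": {"slide": [[-0.0005,0,0],[0,0,0],[0,0,0],[0,0,0],[0,0,0],[0,0,0],[0,0,0],[0,0,0],[0,0,0],[0,0,0]], "dr": [[0,0,0],[0,0,0],[0,0,0],[0,0,0],[0,0,0],[0,0,0],[0,0,0],[0,0,0],[0,0,0],[0,0,0]]}}

```text
clock: 24.9
eef_pos: [0.5583, -0.0823, 0.2697]
orientation: [1.98, 0.441, -1.977]
ft_force: [-3.3, 1.2, 15.0]
grip_width: 0.0151
```

```bash
python3 - <<'E'
from h import *
go(.558,-.0815,.27,-65)
p=capture('side');t=capture('top')
c=cv2.resize(p['image'][110:250,290:450],(800,700),interpolation=cv2.INTER_CUBIC)
cv2.imwrite('pics/h1.png',cv2.resize(c,(685,600))[:,:,::-1])
for q in (p,t):
  for n in ('bottle_mid','round_jar','amber_bottle','capped_tube'): print(n,[ (round(r['conf'],2),np.round(r['location'],4)) for r in tip_of(n,q)][:3])
E
```

```text
t 24.9 eef [ 0.5583 -0.0823  0.2697] F [-3.3  1.2 15. ] w 0.0151
slide first(mm) [-0.3 -0.9 -0. ] dr deg [ 0.15 -0.07 -0.04]  | turn first then slide(mm) [-0.3 -0.9 -0. ]
bottle_mid [(0.73, array([ 0.637 , -0.2778,  0.0426])), (0.64, array([0.5274, 0.0304, 0.047 ]))]
round_jar [(0.75, array([0.4526, 0.3443, 0.0031]))]
amber_bottle [(0.19, array([0.4501, 0.3409, 0.0031]))]
capped_tube []
bottle_mid [(0.9, array([0.6194, 0.0285, 0.0452])), (0.75, array([0.5258, 0.0332, 0.0481])), (0.71, array([ 0.6401, -0.2761,  0.0449]))]
round_jar [(0.69, array([ 0.455,  0.344, -0.   ]))]
amber_bottle []
capped_tube [(0.71, array([0.7217, 0.0146, 0.0012]))]
```

View pics/h1.png

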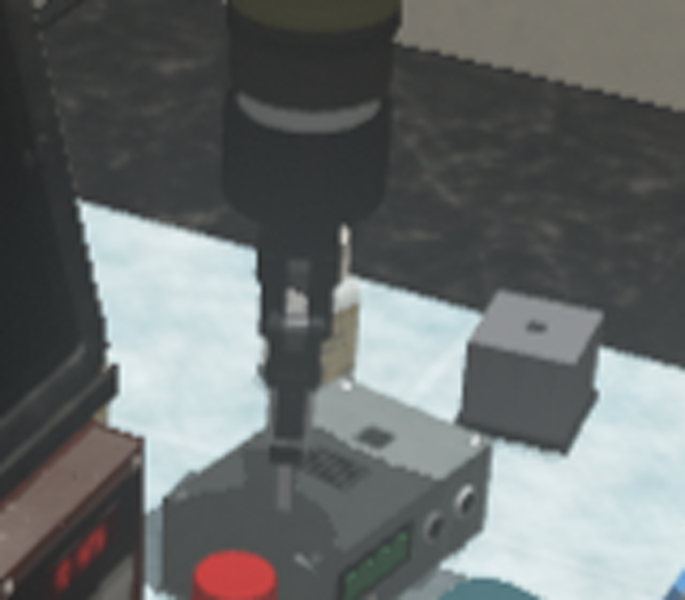

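Stylus is in the round opening (rod enters at about pixel (285,508) in the zoom), pressed to the stop with a steady 15 N; the bottle stands behind it.

```bash
python3 -c "
from h import *
print(sign_off())"
```

```text
the job is handed in; nothing more can be done
None
```

I moved the square bottle onto the free strip of worktop, at about (0.639, -0.276). Then I drew the stylus from its stand and pushed its tip down through the round opening. I handed in at about 25 s of the 59 s, with the stylus still gripped and pressing.

**Button:** the tip met resistance at TCP z of about 0.276. It hit a hard stop about 6 mm lower, which matches the button's full travel. At the last reading it was holding about 15 N, steady, with the grip at about 15 mm on the 16 mm stylus grip.

**Bottle:** the last pictures put its middle at z of about 0.043 to 0.045. It looked upright and let go when the gripper pulled away. In the last side view it is partly hidden behind the arm.

**Other objects:** the jar and capped tube were located within about 5 mm of where they started. In the last pictures the arm hid the amber bottle: the networks gave only a low-confidence false hit. I could not recheck it at the end, but it sat in its place in the earlier top view and no move went near it.

**Weaker checks:**
- The round opening was in shadow during insertion. I confirmed entry from the visible rod length, the lack of contact force down to the button, and the travel.
- The rod tip appeared 1 to 2 mm off the predicted axis, within the 4.5 mm clearance.

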